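# Index the swivel sorting tray and tip salvaged parts into the blue tub

### The arm

A 7-joint arm with a two-finger parallel gripper is mounted at the origin on the work surface. World frame = base frame: x ahead of the robot, y to its left, z up, the work surface at z = 0. Lengths are in m, angles in rad, forces in N, time in s.
With the tool pointing down it reaches from about 0.4 to 0.875 m from the base axis. Payload 6.5 kg.
Tool frame: the origin (TCP) lies midway between the tips of the shut fingers; the grasp point (between the pads) lies 19 mm behind it (ctrl.grasp_offset is the distance from the TCP to the grasp point, in m); z points along the fingers, y is the line along which they close (so a half turn about z gives the same grasp; the last joint's range is limited). The gripper opens to 85 mm and grips with 20 to 120 N. Pads are 22 mm wide; open, the fingers measure 114 mm over their backs; the gripper's body (76 mm by 85 mm) begins 54 mm behind the grasp point. The pads swing forward as they close: fully open they stand 13 mm farther back than shut.
Start: joints at [-1.336, 0.536, -0.004, 1.538, 0.003, 1.067, -0.071], TCP at [0.193, 0.621, 0.231] pointing down, gripper open.
Joint ranges: [-2.7, 2.7], [-0.37, 2.16], [-1.27, 1.26], [0.24, 2.4], [-1.31, 4.45], [0.19, 1.91], [-2.76, 2.76]. Speed limits (rad/s): [2.39, 2.39, 3.14, 3.14, 3.14, 3.14, 3.14].

### API

Orientations are given as a unit quaternion [x, y, z, w].
In Python, from workcell import ctrl gives the robot as it stands.
- The arm moves only by the tool step_arm, never from a script. Its argument "series" is text: rows parted by semicolons, each of 7 numbers parted by spaces: the shift along the tool's x, y, z in mm, then the turn, a rotation vector about the tool's x, y, z in rad, then the opening, from -1 (shut) to 1 (fully open). In form: tx ty tz rx ry rz jaw; .... A call has 1 to 10 rows; each row shifts and turns the commanded pose from where the row before left it, along the tool's axes as they then stand; what a row does not reach is not made up. A row lasts 1/8 s, in which the tool goes at most 62.5 mm and 10.7 degrees, less where a joint would pass 70% of its speed; a pose out of reach is approached as far as the arm can. A call with a gripper value outside its range is refused whole. The fingers move at their own pace and stop on an object; "squeeze" is the grip in N (left out, the last holds). Time passes only in rows, so rows that do not move let the fingers close. It gives the time, the measured TCP pose, the force, the opening and the grip force at its end, in the units of the state.
- ctrl.sense(): the state, without advancing time (a new reading comes with each control period).
- ctrl.get_image(name): name is "scene" or "top" or "wrist"; returns the picture (384x512x3 uint8, red, green, blue); there is no depth.
- ctrl.camera_params(name): a dict with "intrinsics" (3x3 intrinsics, pixels), "rvec" (rotation vector, rad) and "tvec" (3), from world to camera coordinates, as OpenCV has them. Camera axes: x right, y down, z forward; pixel columns grow to the right and rows downward; lengths in m; the calibration is good to about 2 mm. A picture is of the moment at which its call begins: read the wrist's pose just before it. camera_params takes no time and is no camera call; for the wrist camera it gives the pose at the moment of the call.
- ctrl.hand_in(): hands the job in; it is judged then, once.
The state is a dict: "time": time; "joint_positions": joint angles; "qvel": joint speeds; "joint_efforts": joint torques, N m; "position": TCP position; "ee_rot": TCP orientation; "ft_force": force on the tool from outside, world axes, zero at the start; "ft_torque": the same for the moment, N m; "width": finger opening in m; "finger_force": force on a finger pad.
Only numpy, scipy, OpenCV 4.12 (cv2) and the standard library are available. Lean on these libraries where they do the work, as an engineer would, in place of code of your own. Each camera call takes 0.05 s, during which the arm holds its last target. There are 200 camera calls.

### The job

Send the three salvaged parts in the swivelling tray to the blue tub: lift the red sprung plunger, swing the head round, with the tray still down and the parts in it, until the tray mouth points at the blue tub, and let the plunger drop fully home in that slot. Then raise the tray by its rear handle so that all three parts slide into the blue tub, and bring the tray back down flat without letting it fall, with the plunger still home. Do not shift the tubs, the bottles, the meter or the tool pot.

Things in the scene. Friction and masses are not known exactly. Their poses are not given: they have to be found in the camera images.
- pedestal: fixed stand: white foot 190 mm wide, 60 mm column, and a fan-shaped aluminium index plate (top 85 mm up) behind it, away from the tubs. Origin on the vertical swivel axis at bench height; +x is where the tray mouth points when parked. Four tubs stand 185 mm from the axis at about -75, -25, +25, +75 degrees from +x, colours in any order. Each has a slot in the plate, as has the park position.
- head (a joint): turn of the head about the swivel axis, rad, counter-clockwise from above, 0 = parked, range -1.4 to 1.4. The head carries the tray and, 125 mm out behind the axis, the plunger. It turns only while the plunger pin is out of its slot. Slots lock it at 0, +-0.436 and +-1.309 (play +-0.03).
- plunger (a joint): lift of the sprung plunger, m: 0 = fully home, 0.028 = fully up. Its 12 mm round-ended pin goes 12 mm into an 18 mm wide slot and clears the plate above 0.013. The spring pushes down with 4 N at home, 8 N fully up; let go over a slot it drops home, elsewhere it rests on the plate at about 0.012.
- tray (a joint): tilt of the tray about its hinge, rad: 0 = flat, growing as the handle end is raised, up to 1.2. It falls back under its own weight if let go. The parts slide from about 0.5 to 0.65.
- plunger_knob (a point): centre of the red plunger knob, a vertical cylinder 28 mm across and 30 mm tall; this point is 137 mm above the bench when home, and moves with the knob. A 30 mm wide collar below it ends 14 mm under the knob's lower face.
- tray_handle (a point): middle of the tray's handle, a level steel bar 12 mm thick, 100 mm long, across the tray's rear, at right angles to the pointing direction; with the tray flat it is 177 mm above the bench, 50 mm from the swivel axis on the plunger's side, 175 mm behind the hinge line and 59 mm above it.
- tray_hinge (a point): middle of the tray's level hinge line, its front lower edge, 125 mm from the swivel axis and 118 mm above the bench. The aluminium tray is 170 mm long and 100 wide (94 inside), floor 4 mm thick (top 122 mm above the bench), side walls 32 mm and rear wall 26 mm tall, open at the front (the mouth).
- head_aim (a point): point on the head 185 mm from the swivel axis in the direction in which the tray mouth points, 118 mm above the bench: over the centre of the tub that the tray serves.
- heatsink_mid (a point): finned aluminium heat sink, 60 x 34 x 26 mm. It starts lying in the tray; this point is its middle.
- transformer_mid (a point): transformer, dark iron core with yellow coil, 50 x 42 x 32 mm. It starts lying in the tray; this point is its middle.
- relay_mid (a point): orange relay block, 46 x 30 x 28 mm. It starts lying in the tray; this point is its middle.
- tub_blue: blue open round plastic tub, 140 mm across the rim (132 at the foot), 66 mm tall, wall 3.5 mm, floor 4 mm; loose; origin at the centre of its underside, z up.
- tub_white: white open round plastic tub, 140 mm across the rim (132 at the foot), 66 mm tall, wall 3.5 mm, floor 4 mm; loose; origin at the centre of its underside, z up.
- tub_yellow: yellow open round plastic tub, 140 mm across the rim (132 at the foot), 66 mm tall, wall 3.5 mm, floor 4 mm; loose; origin at the centre of its underside, z up.
- tub_green: green open round plastic tub, 140 mm across the rim (132 at the foot), 66 mm tall, wall 3.5 mm, floor 4 mm; loose; origin at the centre of its underside, z up.
- solvent: amber bottle, 50 mm across, 130 mm tall, upright, loose; origin at the centre of its underside. Bystander.
- glue: white bottle with red cap, 46 mm across, 140 mm tall, upright, loose; origin at the centre of its underside. Bystander.
- meter: yellow and black multimeter lying flat, 150 (x) x 78 (y) x 35 mm; origin at the centre of its underside. Bystander.
- toolpot: blue pot of small tools, 68 mm across, 140 mm tall with the tools, loose; origin at the centre of its underside. Bystander.

How it is judged:
By the outcome, as a careful person would: the job done as asked, in the order asked, and still so for the second after the job is handed in, with the robot touching nothing.
It also fails if it takes over 58 s, if anything falls off the work surface, if the arm or the gripper's body presses on something with over 40 N, if the wrist force passes 120 N, or if a joint passes its speed limit or range.

## Working session

There is one attempt and no reset: what is moved stays moved. The work goes in short steps, Python scripts to look and compute and a tool call to move; the robot and the scene stay as the last step left them, time stands still between calls to the robot, and variables do not carry over. Pictures are saved under pics/ and viewed, at most 10 in all, crops included, and the job is handed in when it is done.

Besides the shell and the picture viewer there is one more tool, called in YAML: its name, and indented under it one key for each argument. step_arm: Moves the arm, as the interface text tells. Its arguments: {"type":"object","properties":{"series":{"type":"string"},"squeeze":{"type":"number"}},"required":["series"]}

```bash
mkdir -p pics; ls
python3 - <<'E'
from workcell import ctrl
import cv2
s=ctrl.sense();print(s)
for n in("scene","top"):
    cv2.imwrite(f"pics/{n}0.png",ctrl.get_image(n)[:,:,::-1]); print(n,ctrl.camera_params(n))
print(ctrl.grasp_offset)
E
```

```text
pics
{'time': 0.0, 'joint_positions': array([-1.33616851,  0.53720146, -0.00442034,  1.53890001,  0.00258141,
        1.06730956, -0.07120029]), 'qvel': array([ 6.02589455e-04, -1.38728815e-03, -2.83303264e-05, -7.14456546e-05,
        1.49052529e-04, -1.64278004e-03,  4.11379109e-05]), 'joint_efforts': array([ 6.09228864e-04, -5.83407104e+01,  1.04879513e+00, -2.59103841e+01,
        1.23067651e-02,  9.66528518e-03,  1.65282529e-05]), 'position': array([0.1924326 , 0.6201757 , 0.23037992]), 'ee_rot': array([ 1.49824079e-01,  9.88712255e-01, -9.03365937e-04, -7.33057753e-05]), 'ft_force': array([-0.81878567, -1.01865194, -0.87136539]), 'ft_torque': array([0.00064685, 0.0450022 , 0.03602217]), 'finger_force': 0.0, 'width': 0.08557322614773487}
scene {'intrinsics': array([[411.71900898,   0.        , 263.78162773],
       [  0.        , 411.71900898, 192.16238375],
       [  0.        ,   0.        ,   1.        ]]), 'rvec': array([ 2.20752373,  1.05137258, -0.39901458]), 'tvec': array([-0.39839217, -0.23274911,  1.4453179 ])}
top {'intrinsics': array([[383.75893488,   0.        , 258.40079681],
       [  0.        , 383.75893488, 189.490445  ],
       [  0.        ,   0.        ,   1.        ]]), 'rvec': array([ 2.11428816, -2.11910885,  0.21653755]), 'tvec': array([0.00976719, 0.5897715 , 1.23571378])}
0.0187
```

View pics/scene0.png

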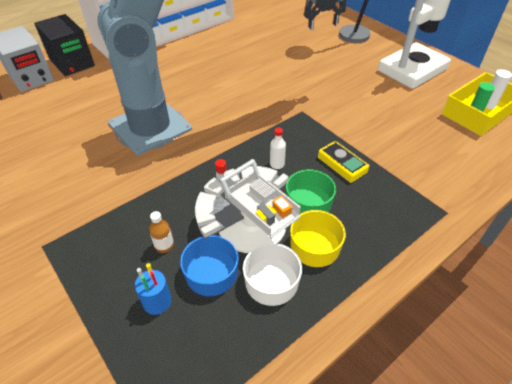

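View pics/top0.png

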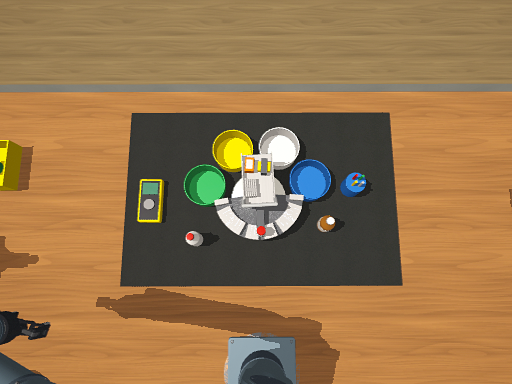

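The scene view shows the tray parked. In the top view the knob is near (261,230) and the tub order is green, yellow, white, blue, with blue at (310,180), so its slot should be −75°. I'll zoom in to measure it.

```bash
python3 - <<'E'
import cv2
i=cv2.imread("pics/top0.png")[125:265,175:375]
cv2.imwrite("pics/top0c.png",cv2.resize(i,None,fx=4,fy=4,interpolation=cv2.INTER_CUBIC))
E
cat > h.py <<'E'
import numpy as np,cv2
from workcell import ctrl
from scipy.spatial.transform import Rotation as R
def ray(n,u,v,z):
    p=ctrl.camera_params(n);K=p["intrinsics"];Rm=cv2.Rodrigues(p["rvec"])[0];t=np.ravel(p["tvec"])
    c=-Rm.T@t;d=Rm.T@np.linalg.solve(K,[u,v,1.]);return c+d*(z-c[2])/d[2]
def proj(n,P):
    p=ctrl.camera_params(n);return cv2.projectPoints(np.atleast_2d(np.float64(P)),p["rvec"],p["tvec"],p["intrinsics"],None)[0][:,0]
E
```

```text
(no output)
```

View pics/top0c.png

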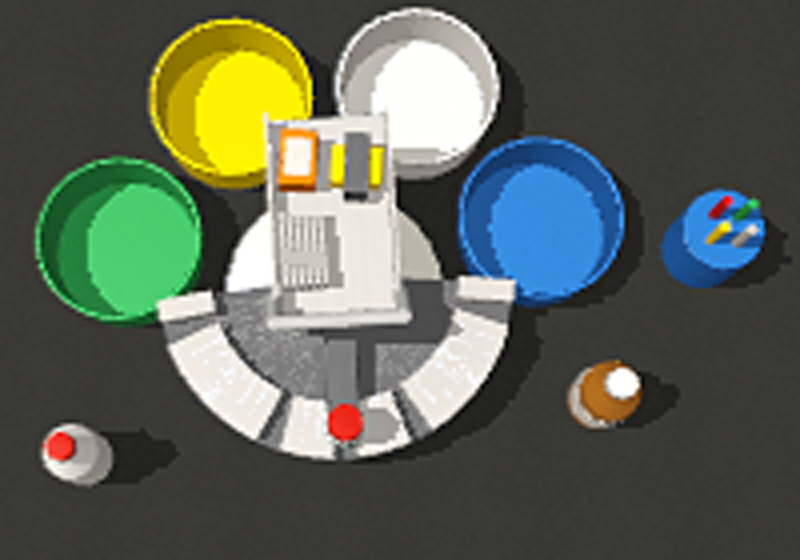

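The crop shows these positions, in crop pixels:
- **Rim centres:** green (119,241), yellow (231,103), white (417,93) and blue (542,220).
- **Knob top:** (345,422).
- **Handle ends:** about (270,323) and (409,317).

Run:
```python
from h import *
from scipy.optimize import least_squares
f=lambda x,y,z:ray("top",175+x/4-.4,125+y/4-.4,z)
T={75:f(119,241,.066),25:f(231,103,.066),-25:f(417,93,.066),-75:f(542,220,.066)}
k=f(345,422,.152);h=(f(270,323,.183)+f(409,317,.183))/2
print(T,"knob",k,"handle",h,"glue",f(60,445,.14),"solvent",f(622,382,.13))
# knob lateral edges in scene for check
def e(p):
    o=[]
    d=lambda a:np.array([np.cos(p[2]+a),np.sin(p[2]+a)])
    for a,t in T.items(): o+=list(.3*(p[:2]+.185*d(np.radians(a))-t[:2]))
    o+=list(p[:2]-.125*d(0)-k[:2]); o+=list(p[:2]-.05*d(0)-h[:2]); return o
r=least_squares(e,[.55,0,0]);print(r.x,np.round(r.fun*1000,1))
print(proj("scene",[[*k[:2],.152],[*h[:2],.183]]))
p=r.x
for th in np.radians([0,-75]):
    d=np.array([np.cos(p[2]+th),np.sin(p[2]+th)]);print("knob",p[:2]-.125*d,"handle",p[:2]-.05*d,"hinge",p[:2]+.125*d)
```

```text
{75: array([0.6047798, 0.1902898, 0.066    ]), 25: array([0.72562152, 0.09741932, 0.066     ]), -25: array([ 0.73428872, -0.06215698,  0.066     ]), -75: array([ 0.62220574, -0.16622367,  0.066     ])} knob [0.4439572  0.00151222 0.152     ] handle [0.51798877 0.00562929 0.183     ] glue [0.42789878 0.22119596 0.14      ] solvent [ 0.47692477 -0.21612539  0.13      ]
[0.56769548 0.00846573 0.05507917] [ 0.3 -0.2  1.6 -0.5  1.5  0.5  0.9 -0.3 -1.1  0.1 -0.2  0.1]
[[220.49680358 162.4930626 ]
 [237.79534469 168.67279562]]
knob [0.44288504 0.00158432] handle [0.5177713  0.00571317] hinge [0.69250592 0.01534715]
knob [0.52874522 0.12724232] handle [0.55211537 0.05597637] hinge [ 0.60664573 -0.11031085]
```

step_arm:
  series: "-31 -28 0 0 0 0 1;-31 -28 0 0 0 0 1;-31 -28 0 0 0 0 1;-31 -28 0 0 0 0 1;-31 -28 0 0 0 0 1;-31 -28 0 0 0 0 1;-31 -28 0 0 0 0 1;-31 -28 0 0 0 0 1;0 0 0 0 0 -0.178 1;0 0 0 0 0 -0.178 1"
  squeeze: 60

```text
time: 1.35
position: [0.3632, 0.3326, 0.2311]
ee_rot: [-0.03, 1.0, -0.0, -0.0]
ft_force: [0.2, 0.9, -0.6]
width: 0.0851
finger_force: 0.0
```

```bash
cat >> h.py <<'E'
AX=np.array([0.5677,0.0085]);YAW=0.0551
def goal(P,yang,tilt=0):
    "yang: world angle of tool y, tool down; returns delta in tool frame"
    s=ctrl.sense();c=R.from_quat(s["ee_rot"])
    y=np.array([np.cos(yang),np.sin(yang),0]);z=np.array([0,0,-1.]);x=np.cross(y,z)
    g=R.from_matrix(np.c_[x,y,z])*R.from_rotvec([tilt,0,0])
    print("t",round(s["time"],2),"pos",s["position"].round(4),"F",s["ft_force"].round(1),"w",round(s["width"],4),"ff",round(s["finger_force"],1),"q",s["joint_positions"].round(2))
    print("dmm",(c.inv().apply(np.array(P)-s["position"])*1000).round(1),"rot",(c.inv()*g).as_rotvec().round(3))
def polar(r,th,z): return np.array([*(AX+r*np.array([np.cos(YAW+th),np.sin(YAW+th)])),z])
E
python3 -c "
from h import *
goal([.443,.0016,.20],YAW+np.pi/2)"
```

```text
t 1.35 pos [0.3632 0.3326 0.2311] F [ 0.2  0.9 -0.6] w 0.0851 ff 0.0 q [-0.85  0.27  0.02  1.95 -0.01  0.93  0.8 ]
dmm [ -59.9 -335.2   31.2] rot [-0.    -0.     0.005]
```

step_arm:
  series: "-6.7 -37.2 0 0 0 0.005 1;-6.7 -37.2 0 0 0 0 1;-6.7 -37.2 0 0 0 0 1;-6.7 -37.2 0 0 0 0 1;-6.7 -37.2 0 0 0 0 1;-6.7 -37.2 0 0 0 0 1;-6.7 -37.2 0 0 0 0 1;-6.7 -37.2 0 0 0 0 1;-6.7 -37.2 0 0 0 0 1;0 0 0 0 0 0 1"

```text
time: 2.6
position: [0.4404, -0.0006, 0.2312]
ee_rot: [-0.023, 1.0, -0.0, -0.0]
ft_force: [-0.1, 0.5, -0.1]
width: 0.0851
finger_force: 0.0
```

```bash
python3 -c "
from h import *
goal([.443,.0016,.118],YAW+np.pi/2)
i=ctrl.get_image('wrist');cv2.imwrite('pics/w1.png',i[:,:,::-1])
print(proj('wrist',[.443,.0016,.152]),proj('wrist',[.5178,.0057,.183]))"
```

```text
t 2.6 pos [ 0.4404 -0.0006  0.2312] F [-0.1  0.5 -0.1] w 0.0851 ff 0.0 q [-0.34  0.18  0.27  2.08 -0.06  0.89  1.58]
dmm [ -2.8   2.2 113.2] rot [-0.001 -0.    -0.01 ]
[[259.19408876 199.95955539]] [[259.85701935 296.70498385]]
```

View pics/w1.png

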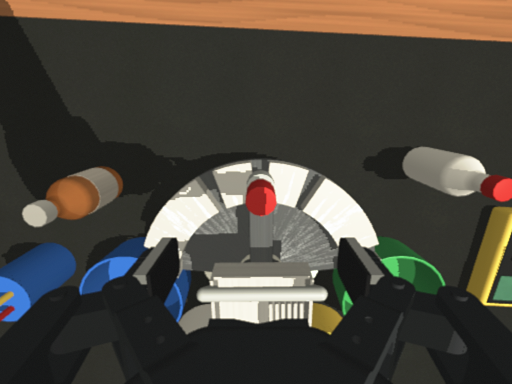

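The wrist view shows the knob top at (261,198) and the handle middle at (262,296). Both are within 2 px of the predictions, so I'll descend.

step_arm:
  series: "-2.8 2.2 25 0 0 -0.01 1;0 0 25 0 0 0 1;0 0 25 0 0 0 1;0 0 20 0 0 0 1;0 0 15 0 0 0 1;0 0 0 0 0 0 -1;0 0 0 0 0 0 -1;0 0 0 0 0 0 -1;0 0 0 0 0 0 -1;0 0 0 0 0 0 -1"

```text
time: 3.9
position: [0.4436, 0.0044, 0.1222]
ee_rot: [-0.03, 1.0, 0.0, 0.001]
ft_force: [-1.0, -0.4, 5.6]
width: 0.0264
finger_force: 58.5
```

```bash
python3 -c "
from h import *
goal([.443,.0016,.118],YAW+np.pi/2)"
```

```text
t 3.9 pos [0.4436 0.0044 0.1222] F [-1.  -0.4  5.6] w 0.0264 ff 58.5 q [-0.3   0.37  0.23  2.16 -0.14  0.62  1.66]
dmm [ 0.8 -2.8  4.2] rot [0.    0.001 0.005]
```

step_arm:
  series: "0 0 -4 0 0 0 -1;0 0 -6 0 0 0 -1;0 0 -6 0 0 0 -1;0 0 -5 0 0 0 -1;0 0 0 0 0 0 -1;0 0 0 0 0 0 -1"
  squeeze: 80

```text
time: 4.65
position: [0.4434, 0.0044, 0.1423]
ee_rot: [-0.03, 1.0, -0.0, 0.0]
ft_force: [4.7, -0.2, -8.2]
width: 0.0261
finger_force: 79.0
```

```bash
python3 -c "
from h import *
goal(polar(-.125,0,.143),YAW+np.pi/2)
i=ctrl.get_image('scene');cv2.imwrite('pics/s2.png',cv2.resize(i[120:300,130:370,::-1],None,fx=3,fy=3,interpolation=cv2.INTER_CUBIC))"
```

```text
t 4.65 pos [0.4434 0.0044 0.1423] F [ 4.7 -0.2 -8.2] w 0.0261 ff 79.0 q [-0.32  0.33  0.24  2.15 -0.13  0.67  1.64]
dmm [ 0.7 -2.8 -0.7] rot [-0.     0.001  0.005]
```

View pics/s2.png

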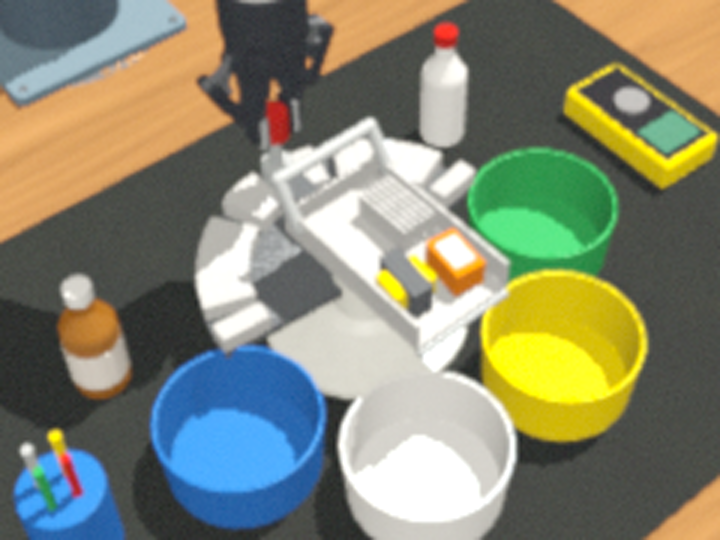

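step_arm:
  series: "-0.1 4 0 0 0 0.0327 -1;-0.27 8.17 0 0 0 0.0654 -1;-0.27 8.17 0 0 0 0.0654 -1;-0.27 8.17 0 0 0 0.0654 -1;-0.27 8.17 0 0 0 0.0654 -1;-0.27 8.17 0 0 0 0.0654 -1;-0.27 8.17 0 0 0 0.0654 -1;-0.27 8.17 0 0 0 0.0654 -1;-0.27 8.17 0 0 0 0.0654 -1;-0.1 4 0 0 0 0.0327 -1"

```text
time: 5.95
position: [0.4617, 0.0737, 0.1425]
ee_rot: [0.262, 0.965, -0.0, 0.002]
ft_force: [8.0, -4.4, -8.4]
width: 0.0262
finger_force: 79.1
```

```bash
python3 -c "
from h import *
goal(polar(-.125,-9*.0654,.142),YAW+np.pi/2-9*.0654)
goal(polar(-.125,-1.309,.142),YAW+np.pi/2-1.309)"
```

```text
t 5.95 pos [0.4617 0.0737 0.1425] F [ 8.  -4.4 -8.4] w 0.0262 ff 79.1 q [-0.55  0.38  0.36  2.1  -0.2   0.69  0.98]
dmm [ 0.6 -2.3  0.5] rot [0.    0.004 0.004]
t 5.95 pos [0.4617 0.0737 0.1425] F [ 8.  -4.4 -8.4] w 0.0262 ff 79.1 q [-0.55  0.38  0.36  2.1  -0.2   0.69  0.98]
dmm [-30.8  80.1   0.6] rot [0.002 0.003 0.724]
```

step_arm:
  series: "-0.4 4 0 0 0 0.0327 -1;-0.47 8.17 0 0 0 0.0654 -1;-0.37 8.17 0 0 0 0.0654 -1;-0.27 8.17 0 0 0 0.0654 -1;-0.27 8.17 0 0 0 0.0654 -1;-0.27 8.17 0 0 0 0.0654 -1;-0.27 8.17 0 0 0 0.0654 -1;-0.27 8.17 0 0 0 0.0654 -1;-0.27 8.17 0 0 0 0.0654 -1;-0.27 8.17 0 0 0 0.0654 -1"

```text
time: 7.2
position: [0.5184, 0.1227, 0.1421]
ee_rot: [0.545, 0.839, -0.001, 0.002]
ft_force: [7.7, -8.3, -7.4]
width: 0.0257
finger_force: 79.1
```

```bash
python3 -c "
from h import *
goal(polar(-.125,-1.309,.142),YAW+np.pi/2-1.309)"
```

```text
t 7.2 pos [0.5184 0.1227 0.1421] F [ 7.7 -8.3 -7.4] w 0.0257 ff 79.1 q [-0.7   0.5   0.5   1.95 -0.33  0.78  0.4 ]
dmm [ 0.  11.3  0.1] rot [0.    0.004 0.102]
```

step_arm:
  series: "-0.3 6 0 0 0 0.05 -1;-0.2 4 0 0 0 0.04 -1;0 0 0 0 0 0 -1;0 0 0 0 0 0 -1"

```text
time: 7.7
position: [0.5281, 0.1263, 0.1422]
ee_rot: [0.581, 0.814, -0.001, 0.002]
ft_force: [8.1, -5.7, -7.4]
width: 0.0259
finger_force: 79.2
```

```bash
python3 -c "
from h import *
goal(polar(-.125,-1.309,.142),YAW+np.pi/2-1.309)
i=ctrl.get_image('top');cv2.imwrite('pics/t3.png',cv2.resize(i[125:265,175:375,::-1],None,fx=4,fy=4,interpolation=cv2.INTER_CUBIC))"
```

```text
t 7.7 pos [0.5281 0.1263 0.1422] F [ 8.1 -5.7 -7.4] w 0.0259 ff 79.2 q [-0.72  0.52  0.52  1.92 -0.35  0.79  0.33]
dmm [0.7 0.9 0.2] rot [0.001 0.004 0.015]
```

View pics/t3.png

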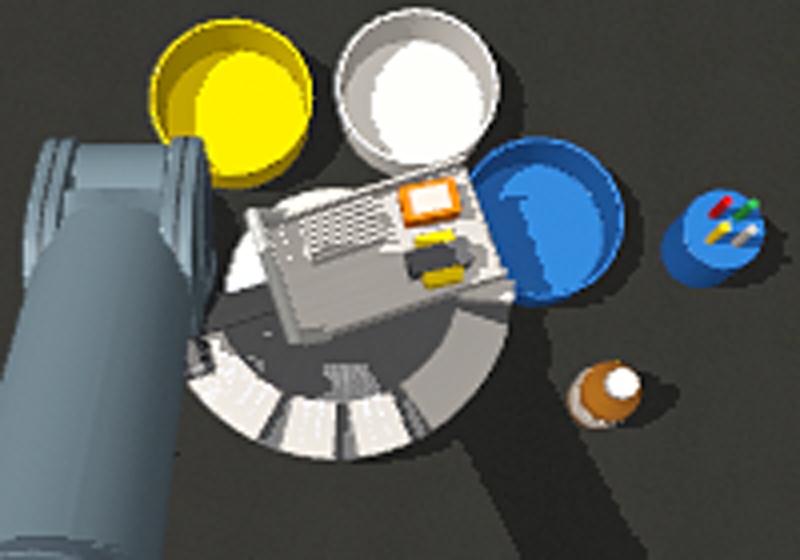

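The top view shows the mouth at the blue tub. The handle runs from (250,210) to (292,340), which puts the head at about −75°. I'll lower the plunger.

step_arm:
  series: "0 0.6 3 0 0 0.01 -1;0 0 3 0 0 0 -1;0 0 3 0 0 0 -1;0 0 3 0 0 0 -1;0 0 3 0 0 0 -1;0 0 3 0 0 0 -1;0 0 1 0 0 0 -1;0 0 0 0 0 0 -1"

```text
time: 8.75
position: [0.529, 0.1265, 0.1235]
ee_rot: [0.585, 0.811, -0.0, 0.002]
ft_force: [8.2, -6.4, -5.0]
width: 0.0259
finger_force: 79.4
```

```bash
python3 -c "
from h import *
goal(polar(-.125,-1.309,.142),YAW+np.pi/2-1.309)"
```

```text
t 8.75 pos [0.529  0.1265 0.1235] F [ 8.2 -6.4 -5. ] w 0.0259 ff 79.4 q [-0.7   0.55  0.5   1.93 -0.37  0.75  0.33]
dmm [  0.7   0.1 -18.5] rot [0.002 0.004 0.005]
```

step_arm:
  series: "0 0 1 0 0 0 -1;0 0 0 0 0 0 1;0 0 0 0 0 0 1;0 0 0 0 0 0 1;0 0 0 0 0 0 1;0 0 -20 0 0 0 1;0 0 -30 0 0 0 1;0 0 -30 0 0 0 1;0 0 -30 0 0 0 1;0 0 0 0 0 0 1"

```text
time: 10.0
position: [0.5285, 0.1294, 0.2344]
ee_rot: [0.585, 0.811, 0.002, 0.001]
ft_force: [-0.1, -0.0, 0.1]
width: 0.0853
finger_force: 0.0
```

```bash
python3 -c "
from h import *
h=polar(-.05,-1.309,.22);print(h)
goal(h,YAW-1.309);goal(h,YAW-1.309+np.pi)
i=ctrl.get_image('wrist');cv2.imwrite('pics/w4.png',i[:,:,::-1])
print(proj('wrist',[polar(-.125,-1.309,.152),polar(-.05,-1.309,.177)]))"
```

```text
[0.55211905 0.05601036 0.22      ]
t 10.0 pos [0.5285 0.1294 0.2344] F [-0.1 -0.   0.1] w 0.0853 ff 0.0 q [-0.78  0.39  0.59  1.85 -0.26  0.97  0.24]
dmm [-77.1  -0.9  14.4] rot [ 0.003 -0.004  1.575]
t 10.0 pos [0.5285 0.1294 0.2344] F [-0.1 -0.   0.1] w 0.0853 ff 0.0 q [-0.78  0.39  0.59  1.85 -0.26  0.97  0.24]
dmm [-77.1  -0.9  14.4] rot [ 0.004  0.003 -1.567]
[[256.45179254 199.53767973]
 [256.09959919 290.99992876]]
```

View pics/w4.png

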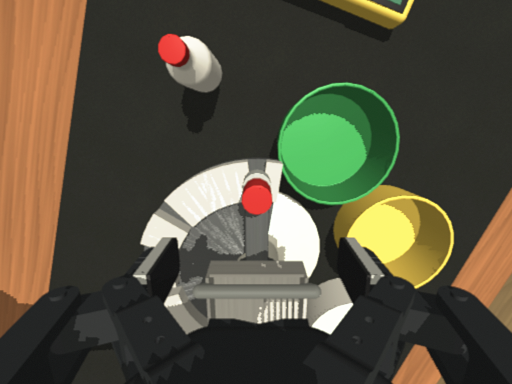

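The wrist view shows the knob at (257,197) and the handle at (257,290), both matching the "home" projections. Next I'll go to the handle.

step_arm:
  series: "-26 -0.3 0 0 0 0 1;-26 -0.3 0 0 0 0 1;-25 -0.3 0 0 0 0 1;0 0 0 0 0 0.175 0.2;0 0 0 0 0 0.175 0.2;0 0 0 0 0 0.175 0.2;0 0 0 0 0 0.175 0.2;0 0 0 0 0 0.175 0.2;0 0 0 0 0 0.175 0.2;0 0 0 0 0 0.175 0.2"

```text
time: 11.3
position: [0.5498, 0.0558, 0.231]
ee_rot: [0.946, 0.325, -0.001, -0.0]
ft_force: [0.7, -0.3, 0.5]
width: 0.0514
finger_force: 0.0
```

step_arm:
  series: "0 0 0 0 0 0.175 0.2;0 0 0 0 0 0.175 0.2;0 0 0 0 0 0 0.2"

```text
time: 11.68
position: [0.5499, 0.0558, 0.2311]
ee_rot: [0.987, 0.159, -0.001, 0.001]
ft_force: [-0.8, -0.9, -0.1]
width: 0.0509
finger_force: 0.0
```

```bash
python3 -c "
from h import *
goal(polar(-.05,-1.309,.16),YAW-1.309)
i=ctrl.get_image('wrist');cv2.imwrite('pics/w5.png',i[:,:,::-1])
print(proj('wrist',[polar(-.125,-1.309,.152),polar(-.05,-1.309,.177)]))"
```

```text
t 11.68 pos [0.5499 0.0558 0.2311] F [-0.8 -0.9 -0.1] w 0.0509 ff 0.0 q [-0.9   0.54  0.99  1.84 -0.52  1.05 -0.95]
dmm [ 2.3  0.4 71.1] rot [0.001 0.002 0.002]
[[170.38328902 198.17310725]
 [256.87606569 208.36854892]]
```

View pics/w5.png

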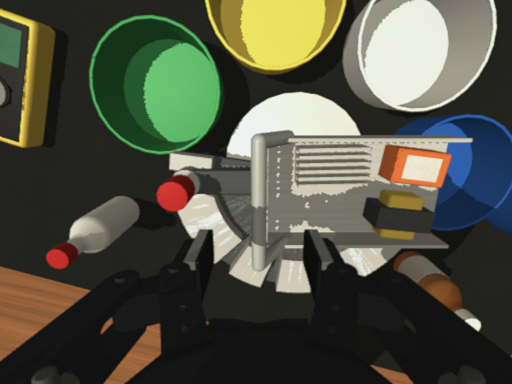

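The wrist view shows the handle bar vertical near column 260, rows 135–268, centred between the fingers, so I'll descend and grip.

step_arm:
  series: "2 1 20 0 0 0 0.2;0 0 20 0 0 0 0.2;0 0 20 0 0 0 0.2;0 0 11 0 0 0 0.2;0 0 0 0 0 0 0.2;0 0 0 0 0 0 -1;0 0 0 0 0 0 -1;0 0 0 0 0 0 -1;0 0 0 0 0 0 -1"
  squeeze: 45

```text
time: 12.85
position: [0.5531, 0.0564, 0.162]
ee_rot: [0.987, 0.158, 0.0, -0.001]
ft_force: [-2.6, 2.5, 5.8]
width: 0.0099
finger_force: 43.9
```

```bash
python3 -c "
from h import *
goal(polar(-.05,-1.309,.16),YAW-1.309)"
```

```text
t 12.85 pos [0.5531 0.0564 0.162 ] F [-2.6  2.5  5.8] w 0.0099 ff 43.9 q [-0.83  0.63  0.9   1.89 -0.62  0.93 -0.88]
dmm [-1.   0.1  2. ] rot [-0.002 -0.001  0.001]
```

step_arm:
  series: "0 0.9 -3.5 0.02 0 0 -1;0 1.84 -6.96 0.04 0 0 -1;0 1.84 -6.96 0.04 0 0 -1;0 1.84 -6.96 0.04 0 0 -1;0 1.84 -6.96 0.04 0 0 -1;0 1.84 -6.96 0.04 0 0 -1;0 1.84 -6.96 0.04 0 0 -1;0 0.9 -3.5 0.02 0 0 -1;0 0 0 0 0 0 -1"

```text
time: 13.98
position: [0.5589, 0.0381, 0.2091]
ee_rot: [0.978, 0.156, -0.022, -0.14]
ft_force: [-0.1, 4.9, 1.0]
width: 0.0103
finger_force: 44.4
```

```bash
cat >> h.py <<'E'
def til(th,z0=.161):
    "TCP pose for tray tilt th rigid with tray"
    d=np.array([np.cos(YAW-1.309),np.sin(YAW-1.309),0]);H=polar(.125,-1.309,.118)
    r=-.175*d+np.array([0,0,z0-.118]);ax=np.cross([0,0,1.],d)
    goal(H+R.from_rotvec(ax*th).apply(r),YAW-1.309,th)
E
python3 -c "
from h import *
til(.28)"
```

```text
t 13.97 pos [0.5589 0.0381 0.2091] F [-0.1  4.9  1. ] w 0.0103 ff 44.4 q [-0.56  0.6   0.8   1.77 -0.72  1.2  -0.71]
dmm [-0.9 -0.1  1.5] rot [-0.004 -0.002 -0.   ]
```

step_arm:
  series: "0 0.9 -3.5 0.02 0 0 -1;0 1.84 -6.96 0.04 0 0 -1;0 1.84 -6.96 0.04 0 0 -1;0 1.84 -6.96 0.04 0 0 -1;0 1.84 -6.96 0.04 0 0 -1;0 0.9 -3.5 0.02 0 0 -1;0 0.9 -3.5 0.02 0 0 -1;0 0.9 -3.5 0.02 0 0 -1;0 0.9 -3.5 0.02 0 0 -1;0 0.9 -3.5 0.02 0 0 -1"

```text
time: 15.22
position: [0.5688, 0.0084, 0.2487]
ee_rot: [0.949, 0.152, -0.043, -0.274]
ft_force: [1.7, 5.1, 1.1]
width: 0.0103
finger_force: 44.6
```

```bash
python3 -c "
from h import *
til(.56)"
```

```text
t 15.22 pos [0.5688 0.0084 0.2487] F [1.7 5.1 1.1] w 0.0103 ff 44.6 q [-0.29  0.66  0.72  1.61 -0.83  1.51 -0.58]
dmm [-1.  -0.   1.6] rot [-0.002 -0.002  0.001]
```

step_arm:
  series: "0 0.9 -3.5 0.02 0 0 -1;0 0.9 -3.5 0.02 0 0 -1;0 0.9 -3.5 0.02 0 0 -1;0 0.9 -3.5 0.02 0 0 -1;0 0.9 -3.5 0.02 0 0 -1;0 0.9 -3.5 0.02 0 0 -1;0 0.9 -3.5 0.02 0 0 -1;0 0.9 -3.5 0.02 0 0 -1;0 0.9 -3.5 0.02 0 0 -1;0 0.9 -3.5 0.02 0 0 -1"

```text
time: 16.48
position: [0.5774, -0.0187, 0.2708]
ee_rot: [0.917, 0.147, -0.058, -0.367]
ft_force: [2.7, 4.0, 4.5]
width: 0.0101
finger_force: 44.8
```

step_arm:
  series: "0 0 0 0 0 0 -1;0 0 0 0 0 0 -1;0 0 0 0 0 0 -1;0 0 0 0 0 0 -1"

```text
time: 16.98
position: [0.5772, -0.0185, 0.2706]
ee_rot: [0.917, 0.147, -0.058, -0.367]
ft_force: [2.0, 4.0, 4.4]
width: 0.0105
finger_force: 44.8
```

```bash
python3 -c "
from h import *
til(.76)
i=ctrl.get_image('scene');cv2.imwrite('pics/s6.png',cv2.resize(i[120:300,130:370,::-1],None,fx=3,fy=3,interpolation=cv2.INTER_CUBIC))"
```

```text
t 16.98 pos [ 0.5772 -0.0185  0.2706] F [2.  4.  4.4] w 0.0105 ff 44.8 q [-0.12  0.75  0.66  1.49 -0.9   1.72 -0.53]
dmm [-0.6  0.   1.2] rot [-0.001 -0.     0.   ]
```

View pics/s6.png

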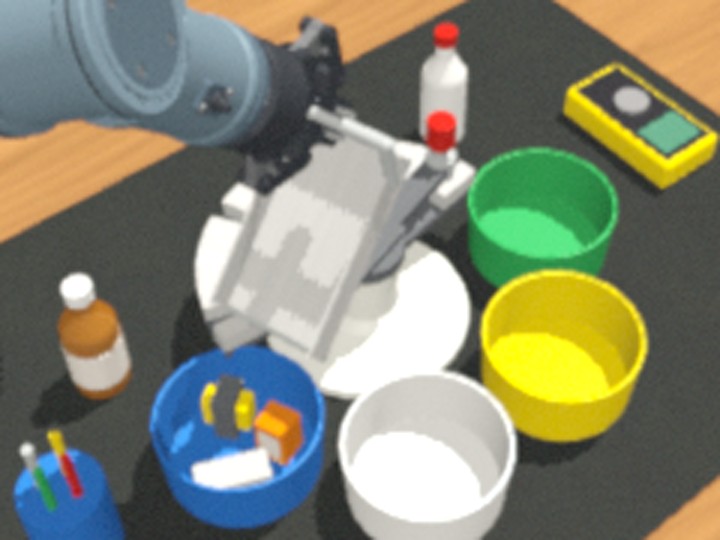

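The picture shows all three parts in the blue tub: transformer (230,405), relay (280,430) and heat sink (232,468). The tray is empty, so I'll lower it along the same arc.

step_arm:
  series: "0 -0.8 3.5 -0.02 0 0 -1;0 -1.58 7.03 -0.04 0 0 -1;0 -1.58 7.03 -0.04 0 0 -1;0 -1.58 7.03 -0.04 0 0 -1;0 -1.58 7.03 -0.04 0 0 -1;0 -1.58 7.03 -0.04 0 0 -1;0 -1.58 7.03 -0.04 0 0 -1;0 -1.58 7.03 -0.04 0 0 -1;0 -1.58 7.03 -0.04 0 0 -1;0 -1.58 7.03 -0.04 0 0 -1"

```text
time: 18.27
position: [0.5619, 0.0293, 0.2234]
ee_rot: [0.97, 0.155, -0.03, -0.187]
ft_force: [1.1, 7.1, 3.4]
width: 0.0102
finger_force: 44.8
```

```bash
python3 -c "
from h import *
til(.38)"
```

```text
t 18.27 pos [0.5619 0.0293 0.2234] F [1.1 7.1 3.4] w 0.0102 ff 44.8 q [-0.46  0.61  0.77  1.72 -0.76  1.31 -0.66]
dmm [-1.   0.2  0.5] rot [-0.    -0.     0.001]
```

step_arm:
  series: "0 -1.58 7.03 -0.04 0 0 -1;0 -1.58 7.03 -0.04 0 0 -1;0 -1.58 7.03 -0.04 0 0 -1;0 -1.58 7.03 -0.04 0 0 -1;0 -1.58 7.03 -0.04 0 0 -1;0 -1.58 7.03 -0.04 0 0 -1;0 -1.58 7.03 -0.04 0 0 -1;0 -0.8 3.5 -0.02 0 0 -1;0 -0.8 3.5 -0.02 0 0 -1;0 0 0 0 0 0 -1"

```text
time: 19.52
position: [0.5535, 0.0538, 0.1714]
ee_rot: [0.987, 0.159, -0.005, -0.03]
ft_force: [-0.2, 6.4, 0.5]
width: 0.0104
finger_force: 44.8
```

```bash
python3 -c "
from h import *
til(.06);til(0)"
```

```text
t 19.52 pos [0.5535 0.0538 0.1714] F [-0.2  6.4  0.5] w 0.0104 ff 44.8 q [-0.77  0.61  0.88  1.87 -0.64  0.98 -0.84]
dmm [-0.6  0.4 -0. ] rot [-0.001  0.001  0.002]
t 19.52 pos [0.5535 0.0538 0.1714] F [-0.2  6.4  0.5] w 0.0104 ff 44.8 q [-0.77  0.61  0.88  1.87 -0.64  0.98 -0.84]
dmm [-0.6 -1.9 10.5] rot [-0.061  0.001  0.002]
```

step_arm:
  series: "0 -0.8 3.5 -0.02 0 0 -1;0 -0.8 3.5 -0.02 0 0 -1;0 -0.4 2 -0.02 0 0 -1;0 0 0 0 0 0 -1;0 0 0 0 0 0 -1"

```text
time: 20.15
position: [0.5528, 0.056, 0.1626]
ee_rot: [0.987, 0.159, -0.001, -0.001]
ft_force: [0.1, 7.0, 0.6]
width: 0.0105
finger_force: 44.9
```

```bash
python3 -c "
from h import *
til(0)"
```

```text
t 20.15 pos [0.5528 0.056  0.1626] F [0.1 7.  0.6] w 0.0105 ff 44.9 q [-0.83  0.63  0.9   1.89 -0.61  0.93 -0.89]
dmm [-0.6 -0.2  1.6] rot [-0.001  0.001  0.002]
```

step_arm:
  series: "0 0 0.7 0 0 0 -1;0 0 0.5 0 0 0 -1;0 0 0 0 0 0 -1"

```text
time: 20.52
position: [0.5528, 0.0562, 0.162]
ee_rot: [0.987, 0.159, -0.001, -0.001]
ft_force: [-2.2, 7.5, 6.8]
width: 0.0104
finger_force: 45.7
```

The tray is on its stop, with the same height and contact force as when I gripped it. I'll release and retreat.

step_arm:
  series: "0 0 0 0 0 0 0.2;0 0 0 0 0 0 0.2;0 0 0 0 0 0 0.2;0 0 -15 0 0 0 0.2;0 0 -25 0 0 0 0.2;0 0 -30 0 0 0 0.2;0 0 -30 0 0 0 0.2;-35 -20 0 0 0 0 0.2;-35 -20 0 0 0 0 0.2;-35 -20 0 0 0 0 0.2"

```text
time: 21.78
position: [0.4337, 0.0788, 0.2622]
ee_rot: [0.988, 0.157, 0.0, -0.0]
ft_force: [-0.0, -0.5, 1.1]
width: 0.0511
finger_force: 0.0
```

```bash
python3 -c "
from h import *
goal([.5,.1,.26],YAW-1.309)
a=ctrl.get_image('scene')[120:300,130:370,::-1];b=ctrl.get_image('top')[110:290,145:385,::-1]
r=lambda i:cv2.resize(i,(560*240//336,300),interpolation=cv2.INTER_CUBIC)
cv2.imwrite('pics/f7.png',cv2.resize(np.hstack([a,b]),None,fx=1.66,fy=1.66,interpolation=cv2.INTER_CUBIC))
print((proj('scene',[polar(-.125,-1.309,.152),polar(-.125,-1.309,.164),polar(-.05,-1.309,.183)])-[130,120])*1.66)"
```

```text
t 21.77 pos [0.4337 0.0788 0.2622] F [-0.  -0.5  1.1] w 0.0511 ff 0.0 q [-1.29  0.26  1.19  2.07 -0.28  0.99 -1.21]
dmm [69.6  0.4  2.2] rot [ 0.    -0.    -0.001]
[[243.6052346   65.04308704]
 [243.81621068  59.6153253 ]
 [218.64457367  78.47756568]]
```

View pics/f7.png

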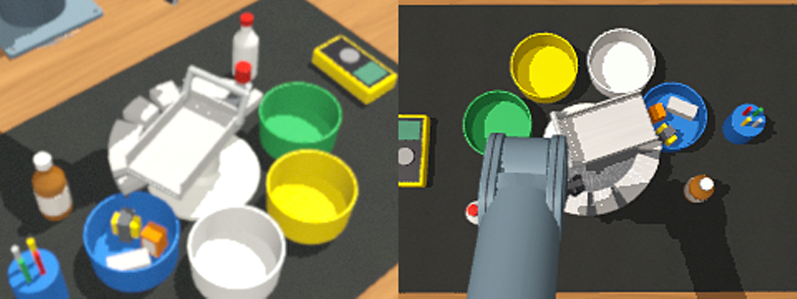

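The final picture shows the parts in the blue tub at (130,240), the tray flat and empty, and the knob top at (243,66). That matches the "home" projection at row 65 (resting on the plate would put it at row 60). The bottles, meter, pot and tubs look unmoved.

```bash
python3 -c "
from workcell import ctrl
print(ctrl.hand_in())"
```

```text
the job is handed in; nothing more can be done
None
```

I've handed the job in: all three parts are in the blue tub, the tray is back down flat, the plunger is home in the blue tub's slot, and nothing else looked moved; it took about 22 s.

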